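Load a vial into the shuttered sample incubator

ROBOT

A 7-joint arm with a two-finger parallel gripper is mounted at the origin on the work surface. World frame = base frame: x ahead of the robot, y to its left, z up, the work surface at z = 0. Lengths are in m, angles in rad, forces in N, time in s.
With the tool pointing down it reaches from about 0.425 to 0.875 m from the base axis. Payload 4.7 kg.
Tool frame: the origin (TCP) lies on the centre line of the jaws, within the pads' length; the fingertips stand 22 mm ahead of it and the grasp point (between the pads) lies 3 mm ahead of it; z points along the fingers, y is the line along which they close (so a half turn about z gives the same grasp; the last joint's range is limited). The gripper opens to 87 mm and grips with 3 to 60 N. Pads are 19 mm wide; open, the fingers measure 117 mm over their backs; the gripper's body (75 mm by 190 mm) begins 51 mm behind the grasp point.
Start: joints at [1.129, 0.321, -0.07, 1.45, 0.023, 1.371, -0.057], TCP at [0.286, -0.584, 0.245] pointing down, gripper open.
Joint ranges: [-2.86, 2.86], [-0.3, 2.09], [-1.38, 1.24], [0.06, 2.45], [-1.56, 4.7], [0.09, 2.05], [-2.69, 2.69]. Speed limits (rad/s): [2.57, 2.57, 3.14, 3.14, 3.14, 3.14, 3.14].

INTERFACE

Orientations are given as a unit quaternion [x, y, z, w].
In Python, from bench import env gives the robot as it stands. The module is installed in compiled form; this text tells all that it offers.
- The arm moves only by the shell command python3 -m jog 'ROWS' [FORCE]. ROWS is JSON, a list that holds one entry, the list of rows, each a list of 7 numbers: the turn, a rotation vector about the tool's x, y, z in degrees, then the shift along the tool's x, y, z in cm, then the opening, from 0 (shut) to 1 (fully open). A call has 1 to 5 rows; each row is the pose to reach, as a shift and turn from the pose commanded when the call began, along the tool's axes at that moment; what a row does not reach only later rows make up. A row lasts 1/12 s, in which the tool goes at most 41.7 mm and 7.16 degrees, less where a joint would pass 70% of its speed; a pose out of reach is approached as far as the arm can. A call with a gripper value outside its range is refused whole. The fingers move at their own pace and stop on an object; FORCE is the grip in N (left out, the last holds). Time passes only in rows, so rows that repeat a pose let the fingers close. It gives the time, the measured TCP pose, the force, the opening and the grip force at its end, in the units of the state.
- env.read_state(): the state, without advancing time (a new reading comes with each control period).
- env.get_image(name): name is "side" or "top" or "wrist"; returns (picture, depth): 400x640x3 uint8, blue, green, red; 400x640 float32, m along the optical axis (not along the pixel's ray), 0 where there is no reading.
- env.get_calibration(name): a dict with "vertical_fov" (degrees; the focal length in pixels is half the picture's height over the tangent of half this angle, whatever the lens; pixels are square), "cx", "cy" (the principal point, pixels), "T" (4x4, takes a point from camera to world coordinates). Camera axes: x right, y up, looking along -z (the intrinsics and any distortion apply to the point x, -y, -z); pixel columns grow to the right and rows downward; lengths in m; the calibration is good to about 2 mm. A picture is of the moment at which its call begins: read the wrist's pose just before it. get_calibration takes no time and is no camera call; for the wrist camera it gives the pose at the moment of the call.
- env.hand_in(): hands the job in; it is judged then, once.
The state is a dict: "time": time; "joints": joint angles; "qvel": joint speeds; "joint_torque": joint torques, N m; "tcp_pos": TCP position; "ee_rot": TCP orientation; "contact_force": force on the tool from outside, world axes, zero at the start; "wrist_torque": the same for the moment, N m; "grip_width": opening from 0.0 (shut) to 1.0 (fully open); "finger_force": force on a finger pad.
Only numpy, scipy, OpenCV 4.12 (cv2) and the standard library are available. Lean on these libraries where they do the work, as an engineer would, in place of code of your own. Each camera call takes 0.05 s, during which the arm holds its last target. There are 200 camera calls.

TASK

Slide the incubator's flush steel shutter fully open, stand the capped amber vial upright in the round socket inside the chamber, then slide the shutter fully shut again over it. The shutter has no handle: press a fingertip down on it just hard enough for it to follow, and never push on the incubator with more than 20 N (about 2 kg). Leave the dropper bottle and the tub where they stand.

Things in the scene. Friction and masses are not known exactly. Their poses are not given: they have to be found in the camera images.
- incubator: white bench-top sample incubator fixed to the bench, 132 (x) x 160 (y) x 75 (z) mm; origin at the centre of its underside, z up. Its top has a rectangular recess, x -55..55, y -66..66 mm, in which the steel shutter plate slides along y. Shut, the plate is centred at y -33 mm over the chamber; open, at y +33 mm over a solid floor, still wholly in view
- rim (a point): point in the middle of the recess (incubator x 0, y 0), level with the rim of the casing, 75 mm above the bench. The shutter plate's top lies 0 to 9 mm below this level, and its track runs up- or downhill by as much as 1.4 mm over the whole travel: both differ from one run to the next, are not measured and must be felt
- shutter (a joint): how far the shutter is open, m along the incubator's +y: 0 = fully shut, 0.066 = fully open, solid stops at both; starts at 0 to 0.005. Ribbed bare steel plate, 108 (x) x 64 (y) x 4 mm. It drags with 4.5 N of dry friction whatever the press and stays where left; fingertip friction about 0.5 to 0.9. On springs: it sinks 1 mm per 6 N of press, at most 4 mm, and rises when let go
- chamber (a point): centre of the chamber's floor, 53 mm below the rim (22 mm above the bench), at incubator x 0, y -33 mm. The chamber, under the shut plate, is 100 (x) x 56 (y) mm, open at the top when the shutter is open; fingers fit in if they close along the incubator's x and open only part way (at most 90 mm over their backs)
- socket (a point): centre of the bottom of the round upright socket in the chamber floor: bore 28 mm, 15 mm deep; the point lies 7 mm above the bench, 68 mm below the rim, at incubator x 0, y -33 mm. A seated vial has its underside here and its cap 18 mm below the rim
- vial: capped cylindrical vial, amber glass with a white cap, 24 mm in diameter over its whole length, 50 mm tall, 35 g, standing on the bench; origin at the centre of its underside, z up along it
- dropper: white plastic dropper bottle, 32 mm in diameter with a narrow pointed nozzle, 78 mm tall, standing on the bench; origin at the centre of its underside. To be left alone
- tub: squat clear tub with a white lid, 52 mm in diameter, 38 mm tall, standing on the bench; origin at the centre of its underside. To be left alone

How it is judged:
On the way, in this order (a step that is already met when the one before it is completed fails the run):
1. the shutter is slid open (at least 58 mm of its 66 mm) (value of joint shutter above 0.058 m), for 0.2 s.
2. the vial stands seated upright in the socket, let go by the fingers (horizontal distance between vial and socket below 0.006 m and z of vial in the frame of incubator below 0.011 m and angle between vial's own z axis and vertical below 0.12 rad and contact force between the fingers and vial below 0.1 N), for 0.2 s.
At the end, for the whole second after the job is handed in: the shutter is shut to within 4 mm of its stop, and beneath it the vial is at rest in the socket: within 6 mm of its centre, its underside within 4 mm of the socket's bottom, upright to 0.12 rad (value of joint shutter below 0.004 m and horizontal distance between vial and socket below 0.006 m and z of vial in the frame of incubator below 0.011 m and angle between vial's own z axis and vertical below 0.12 rad and linear speed of vial below 0.02 m/s); the robot touches nothing.
It fails at once if the robot presses or pushes on the incubator (casing, shutter or chamber) with more than 20 N (contact force between any of the fingers, the arm and incubator above 20 N).
It fails at once if the dropper is shifted more than 30 mm or tipped over (distance of dropper from where it was at the start of the episode above 0.03 m or angle between dropper's own z axis and vertical above 0.5 rad).
It fails at once if the tub is shifted more than 30 mm or tipped over (distance of tub from where it was at the start of the episode above 0.03 m or angle between tub's own z axis and vertical above 0.5 rad).
It also fails if it takes over 69 s, if anything falls off the work surface, if the arm or the gripper's body presses on something with over 40 N, if the wrist force passes 120 N, or if a joint passes its speed limit or range.

## Working session

There is one attempt and no reset: what is moved stays moved. The work goes in short steps, Python scripts to look and compute and a shell command to move; the robot and the scene stay as the last step left them, time stands still between calls to the robot, and variables do not carry over. Pictures are saved under pics/ and viewed, at most 10 in all, crops included, and the job is handed in when it is done.

```bash
mkdir -p pics
python3 - <<'E'
from bench import env
import cv2,numpy as np
s=env.read_state();print({k:np.round(v,3).tolist() for k,v in s.items()})
for n in("top","side"):
    c=env.get_calibration(n);print(n,c['vertical_fov'],c['cx'],c['cy'],np.round(c['T'],4).tolist(),[k for k in c])
    im,d=env.get_image(n);cv2.imwrite(f'pics/{n}1.png',im);np.save(f'{n}d.npy',d)
E
```

```text
{'time': 0.0, 'joints': [1.129, 0.322, -0.07, 1.452, 0.023, 1.371, -0.057], 'qvel': [0.002, -0.0, -0.001, 0.001, -0.001, -0.0, 0.0], 'joint_torque': [0.0, -49.129, -0.404, -31.253, -0.064, 0.044, 0.0], 'tcp_pos': [0.286, -0.583, 0.243], 'ee_rot': [0.974, 0.226, -0.0, -0.001], 'contact_force': [0.538, -0.194, -0.347], 'wrist_torque': [0.019, -0.011, 0.008], 'finger_force': 0.0, 'grip_width': 0.998}
top 54.276764981372764 316.79972855925274 198.2820690707449 [[-0.0323, 0.975, -0.2197, 0.3773], [-0.9995, -0.0326, 0.002, -0.0648], [-0.0052, 0.2196, 0.9756, 0.8526], [0.0, 0.0, 0.0, 1.0]] ['vertical_fov', 'cx', 'cy', 'T']
side 56.65509099420812 320.0776061262394 202.83344655447482 [[-0.8544, 0.3111, -0.4162, 0.264], [-0.5196, -0.504, 0.6899, 0.4136], [0.0049, 0.8057, 0.5923, 0.4835], [0.0, 0.0, 0.0, 1.0]] ['vertical_fov', 'cx', 'cy', 'T']
```

View pics/top1.png

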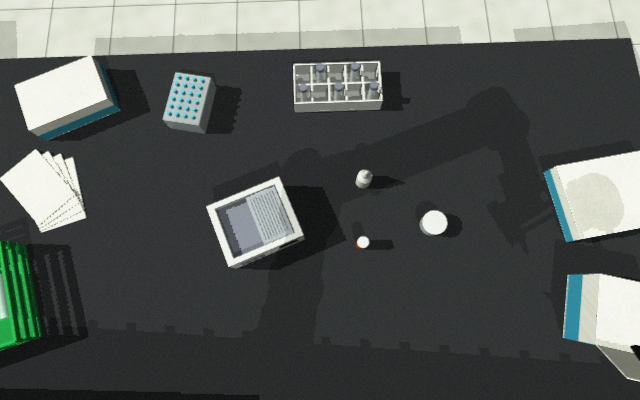

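View pics/side1.png

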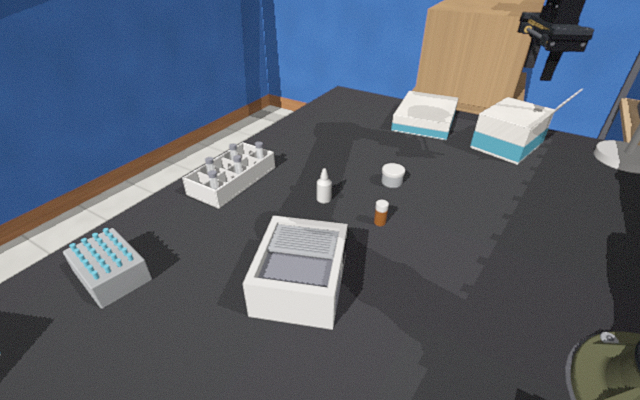

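The top view shows the incubator at about (255,222), with its ribbed shutter on the right at (268,215) and the solid floor on the left. The vial is at (362,242), the dropper at (364,178) and the tub at (433,222). The side view shows the same: incubator (298,270), vial (381,213), dropper (324,187), tub (393,175).

```bash
cat > h.py <<'E'
import numpy as np,cv2
from bench import env
def rays(c,uv):
    f=200/np.tan(np.radians(c['vertical_fov']/2));uv=np.atleast_2d(uv).astype(float)
    d=np.c_[(uv[:,0]-c['cx'])/f,-(uv[:,1]-c['cy'])/f,-np.ones(len(uv))]
    return d@c['T'][:3,:3].T
def onplane(c,uv,z):
    d=rays(c,uv);o=c['T'][:3,3];return o+d*((z-o[2])/d[:,2])[:,None]
def cloud(c,d):
    v,u=np.mgrid[:400,:640];r=rays(c,np.c_[u.ravel(),v.ravel()])
    return (c['T'][:3,3]+r*d.reshape(-1,1)).reshape(400,640,3)
def tri(c1,p1,c2,p2):
    a,b=rays(c1,p1)[0],rays(c2,p2)[0];o1,o2=c1['T'][:3,3],c2['T'][:3,3]
    t=np.linalg.lstsq(np.c_[a,-b],o2-o1,rcond=None)[0]
    x,y=o1+a*t[0],o2+b*t[1];return (x+y)/2,np.linalg.norm(x-y)
E
python3 - <<'E'
from h import *
roi={'top':{'inc':(195,170,310,275),'vial':(352,230,374,254),'drop':(350,162,380,192),'tub':(415,205,452,242)},
'side':{'inc':(240,210,355,330),'vial':(370,195,392,230),'drop':(312,163,336,206),'tub':(376,160,410,190)}}
C={};P={}
for n in roi:
    c=C[n]=env.get_calibration(n);im=cv2.imread(f'pics/{n}1.png').astype(int);X=cloud(c,np.load(f'{n}d.npy'))
    for k,(a,b,e,g) in roi[n].items():
        x=X[b:g,a:e].reshape(-1,3);br=im[b:g,a:e].sum(2).ravel()
        zz=x[:,2]
        if k=='inc':
            m=(abs(zz-.075)<.008)&(br>420)
            r=cv2.minAreaRect((x[m][:,:2]*1000).astype(np.float32));print(n,k,m.sum(),np.median(zz[m]),r)
        else:
            m=(zz>.012);hi=np.percentile(zz[m],97);t=m&(zz>hi-.006);
            print(n,k,'top z',hi.round(4),'topcentre',x[t].mean(0).round(4),'all xy range',x[m].min(0).round(3),x[m].max(0).round(3))
            mm=(br>420).reshape(g-b,e-a).astype(np.uint8);ct=max(cv2.findContours(mm,0,2)[0],key=cv2.contourArea)
            (u,v),rad=cv2.minEnclosingCircle(ct);P[n,k]=(u+a,v+b);print('  white blob',u+a,v+b,rad)
    print(n,'bench z',np.median(X[300:330,150:200,2]) if n=='side' else np.median(X[280:310,150:300,2]))
print(tri(C['top'],P['top','vial'],C['side'],P['side','vial']))
E
```

```text
top inc 3197 0.07230561877550956 ((511.3675231933594, 62.518035888671875), (132.9512939453125, 159.711669921875), 21.377656936645508)
top vial top z 0.1578 topcentre [ 0.3773 -0.0648  0.8526] all xy range [ 0.377 -0.169  0.012] [ 0.473 -0.065  0.853]
  white blob 362.5 241.5 6.041623115539551
top drop top z 0.0783 topcentre [ 0.5406 -0.1402  0.2916] all xy range [ 0.377 -0.185  0.012] [ 0.619 -0.065  0.853]
  white blob 361.5 177.5 8.746527671813965
top tub top z 0.0405 topcentre [ 0.4999 -0.31    0.0449] all xy range [ 0.377 -0.338  0.012] [ 0.525 -0.065  0.853]
  white blob 433.4842929840088 223.0759162902832 13.516020774841309
top bench z -0.0006341262547962523
side inc 4270 0.07224207194781893 ((512.36279296875, 63.104312896728516), (132.39710998535156, 162.97874450683594), 21.248632431030273)
side vial top z 0.0512 topcentre [ 0.4549 -0.1296  0.0682] all xy range [ 0.264 -0.168  0.012] [0.476 0.414 0.484]
  white blob 381.5 205.5 7.106435298919678
side drop top z 0.0774 topcentre [0.5021 0.0068 0.1979] all xy range [ 0.264 -0.177  0.012] [0.617 0.414 0.484]
  white blob 323.0 185.07353019714355 17.190370559692383
side tub top z 0.0393 topcentre [ 0.494  -0.287   0.0506] all xy range [ 0.264 -0.337  0.012] [0.528 0.414 0.484]
  white blob 392.68320655822754 174.4694652557373 13.035582542419434
side bench z -0.00030926040815207334
(array([ 0.46526751, -0.15829243,  0.04127304]), np.float64(0.0009784436653985853))
```

```bash
cat > go.py <<'E'
import sys
from h import *
from scipy.spatial.transform import Rotation as R
# usage: go.py x y z yaw(tool x, deg, world)
def state():
    s=env.read_state();return s,np.array(s['tcp_pos']),R.from_quat(s['ee_rot'])
if __name__=='__main__':
    x,y,z,yaw=map(float,sys.argv[1:5]);s,p,r=state()
    a=np.radians(yaw/2);t=R.from_quat([np.cos(a),np.sin(a),0,0])
    print('t',round(s['time'],2),'pos',p.round(4),'turn',(r.inv()*t).as_rotvec(degrees=True).round(2),'shift cm',(r.inv().apply(np.array([x,y,z])-p)*100).round(2),'F',np.round(s['contact_force'],2),'w',round(s['grip_width'],3))
E
python3 -m jog '[[[0,0,-7,2.9,-2.7,0,0.5],[0,0,-14,5.8,-5.4,0,0.5],[0,0,-21,8.7,-8.1,0,0.5],[0,0,-28,11.6,-10.8,0,0.5],[0,0,-35,14.5,-13.5,0,0.5]]]'
python3 go.py 0.524 0.032 0.2 111.3
```

```text
time: 0.52
tcp_pos: [0.357, -0.3966, 0.2441]
ee_rot: [0.86, 0.511, -0.0, -0.0]
contact_force: [-0.0, 0.2, -0.2]
grip_width: 0.705
finger_force: 0.0
t 0.52 pos [ 0.357  -0.3966  0.2441] turn [-4.000e-02 -2.000e-02 -4.985e+01] shift cm [45.63 -5.82  4.41] F [-0.    0.25 -0.16] w 0.705
```

```bash
python3 -m jog '[[[0,0,-7,4,-0.5,0,0.3],[0,0,-14,8,-1,0,0.2],[0,0,-21,12,-1.5,0,0],[0,0,-28,16,-2,0,0],[0,0,-35,20,-2.5,0,0]]]' | tail -1
python3 go.py 0.524 0.032 0.2 111.3
```

```text
finger_force: 0.0
t 0.93 pos [ 0.4316 -0.2095  0.2443] turn [ -0.02   0.02 -14.85] shift cm [22.96 11.89  4.42] F [ 1.1  -0.4   0.05] w 0.324
```

```bash
cat > snap.py <<'E'
import sys,pickle
from h import *
n=sys.argv[1];c=env.get_calibration('wrist');im,d=env.get_image('wrist')
cv2.imwrite(f'pics/{n}.png',im);pickle.dump((c,d),open(n+'.pkl','wb'))
E
python3 snap.py w1
python3 -m jog '[[[0,0,-5,3.3,1.7,0,0],[0,0,-10,6.6,3.4,0,0],[0,0,-14.85,9.9,5.1,0,0],[0,0,-14.85,13.2,6.8,0,0],[0,0,-14.85,16.5,8.5,0,0]]]' | tail -1
python3 snap.py w2
python3 go.py 0.524 0.032 0.2 111.3
```

```text
finger_force: 0.0
t 1.45 pos [ 0.5008 -0.0277  0.2449] turn [ 0.26 -0.22  0.19] shift cm [4.68 4.32 4.52] F [1.73 7.09 1.1 ] w 0.002
```

View pics/w1.png

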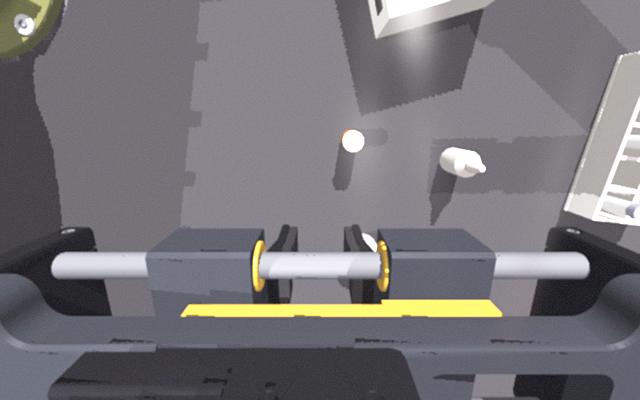

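View pics/w2.png

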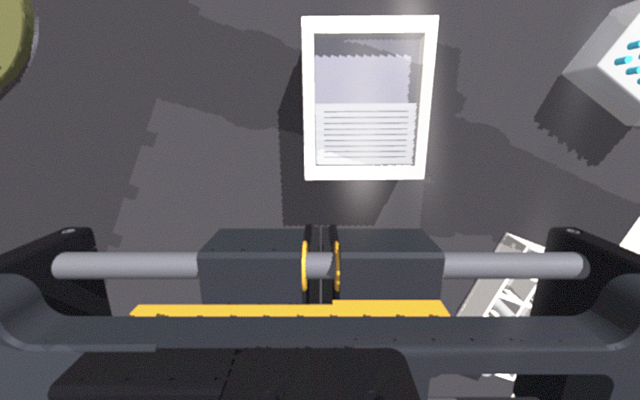

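w1: vial cap at about (353,141), dropper at (460,161). w2: the incubator stands square in view, with corners near (302,15), (439,16), (425,179) and (304,180). The ribbed shutter (316–416, 103–163) is in the near half, and the tool axes are aligned with it.

Run:
```python
from h import *;import pickle
c2,d2=pickle.load(open('w2.pkl','rb'));c1,d1=pickle.load(open('w1.pkl','rb'))
im=cv2.imread('pics/w2.png').min(2);m=(im>200).astype(np.uint8);m[:,:280]=0;m[:,460:]=0;m[200:]=0
ct=max(cv2.findContours(m,0,2)[0],key=cv2.contourArea)
q=cv2.approxPolyDP(cv2.convexHull(ct),8,True)[:,0];print(q.tolist())
w=onplane(c2,q,.075)[:,:2];print(w.round(4).tolist(),w.mean(0).round(4),cv2.minAreaRect((onplane(c2,ct[:,0],.075)[:,:2]*1000).astype(np.float32)))
X=cloud(c2,d2);print('depth z rim',np.median(X[60:150,306:311,2]),'plate',np.median(X[120:155,330:400,2]), 'floor',np.median(X[70:95,330:400,2]))
im=cv2.imread('pics/w1.png').min(2);m=(im>200).astype(np.uint8);m[:,:335]=0;m[:,375:]=0;m[:125]=0;m[160:]=0
ct=max(cv2.findContours(m,0,2)[0],key=cv2.contourArea);(u,v),r=cv2.minEnclosingCircle(ct);print('cap',u,v,r)
ca=env.get_calibration('top')
print(onplane(c1,(u,v),.05),onplane(ca,(362.5,241.5),.05),tri(c1,(u,v),ca,(362.5,241.5)),tri(c1,(u,v),env.get_calibration('side'),(381.5,202.5)))
X=cloud(c1,d1);x=X[128:155,338:370].reshape(-1,3);x=x[(x[:,2]>.044)&(x[:,2]<.06)];print(len(x),x.mean(0),x.min(0),x.max(0))
```

```text
[[438, 15], [423, 178], [305, 179], [301, 17]]
[[0.5444, 0.161], [0.602, 0.0127], [0.4803, -0.0351], [0.4222, 0.1125]] [0.5122 0.0628] ((512.3082885742188, 62.897464752197266), (132.7005615234375, 160.45440673828125), 21.130569458007812)
depth z rim 0.07387977180785524 plate 0.0698048329985069 floor 0.057944213361931646
cap 352.9545593261719 140.63636779785156 11.145730972290039
[[ 0.46440039 -0.15686083  0.05      ]] [[ 0.46385483 -0.15742023  0.05      ]] (array([ 0.46291955, -0.15624242,  0.06059554]), np.float64(0.0004203557680879127)) (array([ 0.46519548, -0.15668255,  0.049623  ]), np.float64(0.0015433680612858226))
331 [ 0.46474851 -0.15678655  0.04886961] [ 0.45298718 -0.16799604  0.04427827] [ 0.47645194 -0.14576313  0.05085344]
```

```bash
python3 go.py 0.5241 0.0321 0.105 111.2
python3 -m jog '[[[0,0,0,2.3,2.2,4,0],[0,0,0,4.7,4.3,8,0],[0,0,0,4.7,4.3,12,0],[0,0,0,4.7,4.3,13.6,0],[0,0,0,4.7,4.3,13.6,0]]]' 
python3 go.py 0.5241 0.0321 0.098 111.2
```

```text
t 1.45 pos [ 0.5008 -0.0277  0.2449] turn [ 0.26 -0.22  0.29] shift cm [ 4.65  4.29 14.02] F [1.73 7.09 1.1 ] w 0.002
time: 1.87
tcp_pos: [0.5169, 0.0217, 0.1022]
ee_rot: [0.566, 0.825, -0.003, -0.005]
contact_force: [-1.5, -0.6, -0.8]
grip_width: 0.007
finger_force: 0.0
t 1.87 pos [0.5169 0.0217 0.1022] turn [-0.61 -0.33 -0.12] shift cm [0.71 1.05 0.42] F [-1.55 -0.56 -0.82] w 0.007
```

```bash
python3 -m jog '[[[0,0,0,0.7,1.0,0.2,0],[0,0,0,0.7,1.0,0.2,0],[0,0,0,0.7,1.0,0.2,0]]]' |head -2
python3 go.py 0.5241 0.0321 0.098 111.2
python3 -m jog '[[[0,0,0,0,0,0.2,0],[0,0,0,0,0,0.2,0],[0,0,0,0,0,0.2,0]]]' |head -2
python3 go.py 0.5241 0.0321 0.095 111.2
```

```text
time: 2.12
tcp_pos: [0.5295, 0.0308, 0.108]
t 2.12 pos [0.5295 0.0308 0.108 ] turn [ 0.08  0.04 -0.23] shift cm [ 0.32 -0.46  1.  ] F [-0.11 -0.7   0.42] w 0.006
time: 2.37
tcp_pos: [0.5288, 0.0302, 0.1052]
t 2.37 pos [0.5288 0.0302 0.1052] turn [ 0.03  0.06 -0.3 ] shift cm [ 0.35 -0.38  1.02] F [-0.2   0.61  0.86] w 0.004
```

```bash
python3 -m jog '[[[0,0,-0.3,0.35,-0.38,0.6,0],[0,0,-0.3,0.35,-0.38,0.6,0],[0,0,-0.3,0.35,-0.38,0.6,0],[0,0,-0.3,0.35,-0.38,0.6,0]]]' |sed -n 2p
python3 go.py 0.5241 0.0321 0.095 111.2
python3 -m jog '[[[0,0,0,0,0,0.15,0],[0,0,0,0,0,0.3,0],[0,0,0,0,0,0.3,0]]]' |sed -n '2p;4p'
python3 go.py 0.5241 0.0321 0.095 111.2
```

```text
tcp_pos: [0.5237, 0.0329, 0.0984]
t 2.7 pos [0.5237 0.0329 0.0984] turn [-0.02  0.01  0.07] shift cm [-0.09  0.01  0.34] F [ 0.14 -0.34 -0.58] w 0.006
tcp_pos: [0.5238, 0.0329, 0.0952]
contact_force: [0.3, -0.6, -0.1]
t 2.95 pos [0.5238 0.0329 0.0952] turn [-0.02 -0.    0.07] shift cm [-0.09 -0.    0.02] F [ 0.3  -0.58 -0.15] w 0.001
```

```bash
for i in 1; do
python3 -m jog '[[[0,0,0,0,0,0.1,0],[0,0,0,0,0,0.1,0],[0,0,0,0,0,0.1,0]]]' |sed -n '2p;4p'
python3 -m jog '[[[0,0,0,0,0,0.1,0],[0,0,0,0,0,0.1,0],[0,0,0,0,0,0.1,0]]]' |sed -n '2p;4p'
done
```

```text
tcp_pos: [0.5239, 0.033, 0.0945]
contact_force: [-0.9, 0.1, 0.2]
tcp_pos: [0.5239, 0.033, 0.0935]
contact_force: [-0.1, -0.3, -0.0]
```

```bash
python3 -m jog '[[[0,0,0,0,0,0.1,0],[0,0,0,0,0,0.1,0],[0,0,0,0,0,0.1,0]]]' |sed -n '2p;4p'
python3 -m jog '[[[0,0,0,0,0,0.1,0],[0,0,0,0,0,0.1,0],[0,0,0,0,0,0.1,0]]]' |sed -n '2p;4p'
```

```text
tcp_pos: [0.524, 0.033, 0.0928]
contact_force: [-1.2, 0.7, 2.6]
tcp_pos: [0.5241, 0.033, 0.0921]
contact_force: [-3.5, -1.2, 6.8]
```

```bash
python3 -m jog '[[[0,0,0,0,0,0.1,0],[0,0,0,0,0,0.1,0],[0,0,0,0,0,0.1,0],[0,0,0,0,0,0.1,0]]]' |sed -n '2p;4p'
```

```text
tcp_pos: [0.5241, 0.033, 0.0916]
contact_force: [-4.3, -0.4, 9.4]
```

```bash
python3 -m jog '[[[0,0,0,0,-0.05,0.05,0],[0,0,0,0.2,-0.05,0.05,0],[0,0,0,0.4,-0.05,0.05,0],[0,0,0,0.6,-0.05,0.05,0]]]' |sed -n '2p;4p'
python3 -m jog '[[[0,0,0,0.2,0,0,0],[0,0,0,0.4,0,0,0],[0,0,0,0.6,0,0,0]]]' |sed -n '2p;4p'
```

```text
tcp_pos: [0.5229, 0.0359, 0.0916]
contact_force: [-0.7, -6.0, 10.1]
tcp_pos: [0.5207, 0.0414, 0.0916]
contact_force: [-0.9, -5.2, 9.3]
```

```bash
python3 -m jog '[[[0,0,0,0.2,0,0.04,0],[0,0,0,0.4,0,0.05,0],[0,0,0,0.6,0,0.05,0]]]' |sed -n '2p;4p'
python3 -m jog '[[[0,0,0,0.2,0,0,0],[0,0,0,0.4,0,0,0],[0,0,0,0.6,0,0,0]]]' |sed -n '2p;4p'
python3 -c "
from h import *
im,d=env.get_image('side');cv2.imwrite('pics/s2.png',cv2.resize(im[190:340,220:380],None,fx=3.5,fy=3.5))"
```

```text
tcp_pos: [0.5186, 0.047, 0.0913]
contact_force: [-1.3, -7.0, 10.3]
tcp_pos: [0.5164, 0.0526, 0.0912]
contact_force: [-0.7, -4.8, 10.4]
```

View pics/s2.png

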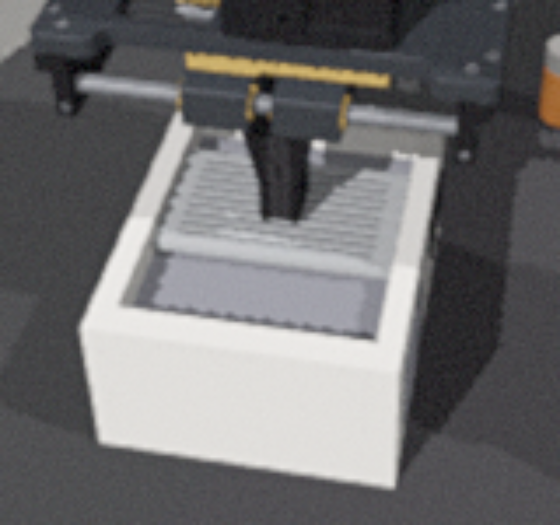

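The crop shows the plate following the fingertip: its front edge has reached about (265,255), and a dark chamber gap is opening behind it.

```bash
python3 -m jog '[[[0,0,0,0.25,0,0.02,0],[0,0,0,0.5,0,0.02,0],[0,0,0,0.75,0,0.02,0],[0,0,0,1,0,0.02,0],[0,0,0,1.25,0,0.02,0]]]' |sed -n '2p;4p'
python3 -m jog '[[[0,0,0,0.25,0,0,0],[0,0,0,0.5,0,0,0],[0,0,0,0.75,0,0,0]]]' |sed -n '2p;4p'
```

```text
tcp_pos: [0.5118, 0.0643, 0.091]
contact_force: [-1.4, -5.5, 12.0]
tcp_pos: [0.5091, 0.0713, 0.091]
contact_force: [-1.7, -5.3, 12.0]
```

```bash
python3 -m jog '[[[0,0,0,0.25,0,0,0],[0,0,0,0.5,0,0,0],[0,0,0,0.75,0,0,0],[0,0,0,1,0,0,0],[0,0,0,1.2,0,0,0]]]' |sed -n '2p;4p'
python3 -m jog '[[[0,0,0,0.2,0,0,0],[0,0,0,0.4,0,0,0],[0,0,0,0.6,0,0,0]]]' |sed -n '2p;4p'
```

```text
tcp_pos: [0.5047, 0.0827, 0.091]
contact_force: [-1.2, -6.1, 11.5]
tcp_pos: [0.5025, 0.0882, 0.0909]
contact_force: [-1.4, -5.2, 11.9]
```

```bash
python3 -m jog '[[[0,0,0,0.15,0,0,0],[0,0,0,0.3,0,0,0],[0,0,0,0.4,0,0,0]]]' |sed -n '2p;4p'
python3 -m jog '[[[0,0,0,0.1,0,0,0],[0,0,0,0.2,0,0,0],[0,0,0,0.3,0,0,0]]]' |sed -n '2p;4p'
```

```text
tcp_pos: [0.501, 0.0921, 0.0909]
contact_force: [-1.8, -5.1, 11.1]
tcp_pos: [0.5003, 0.0939, 0.0909]
contact_force: [-0.6, -7.7, 10.6]
```

```bash
python3 -m jog '[[[0,0,0,-0.2,0,-2,0],[0,0,0,-0.2,0,-6,0.2],[0,0,0,-3.5,-1,-9,0.6],[0,0,0,-7,-2,-11,0.6],[0,0,0,-10.5,-4,-11,0.6]]]' |sed -n '2p;4p'
python3 snap.py w3
python3 go.py 0.4645 -0.1568 0.11 111.2
```

```text
tcp_pos: [0.5031, -0.0128, 0.204]
contact_force: [1.6, -0.7, 0.5]
t 7.72 pos [ 0.5003 -0.0248  0.2017] turn [ 0.07  0.46 -0.44] shift cm [-11.    -8.04   9.25] F [-1.83 -7.02 -1.2 ] w 0.267
```

Run:
```python
from h import *;import pickle
c,d=pickle.load(open('w3.pkl','rb'));X=cloud(c,d)
o=np.array([.5122,.0629]);a=np.radians(21.2);ex=np.array([np.cos(a),np.sin(a)]);ey=np.array([-np.sin(a),np.cos(a)])
q=(X[...,:2]-o);lx=q@ex*1000;ly=q@ey*1000;z=X[...,2]*1000
for y in range(-64,67,6):
    m=(abs(lx)<40)&(abs(ly-y)<3)&(z<90)&(z>-5);print(y,m.sum(),np.median(z[m]).round(1) if m.any() else '')
```

```text
-64 774 59.1
-58 867 27.9
-52 355 20.9
-46 381 20.7
-40 371 20.5
-34 392 20.5
-28 358 20.4
-22 370 20.7
-16 400 20.9
-10 393 20.9
-4 394 57.8
2 560 69.1
8 576 69.6
14 566 69.6
20 598 69.7
26 615 69.7
32 620 69.6
38 646 69.6
44 648 69.5
50 646 69.6
56 678 69.5
62 677 69.4
```

View pics/w3.png

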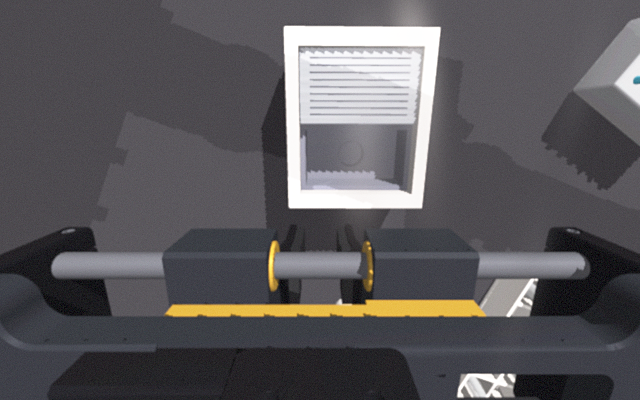

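The shutter is fully open: the ribbed plate is in the far half, and the socket circle shows at about (350,152). I'll check the socket position and move to above the vial.

```bash
python3 -c "
from h import *;import pickle
c,d=pickle.load(open('w3.pkl','rb'));print(onplane(c,(350,152.5),.022),.5122+.3616*.033,.0629-.9323*.033)
g=cv2.imread('pics/w3.png',0)[130:180,320:382];g=cv2.createCLAHE(8,(1,1)).apply(g);cc=cv2.HoughCircles(cv2.resize(g,None,fx=4,fy=4,interpolation=2),3,1.5,100,param1=80,param2=0.4,minRadius=38,maxRadius=64)
print(cc if cc is None else (cc[0]/4+[320,130,0])[:3])
"
python3 -m jog '[[[0,0,-0.2,-2.7,-2,1,0.6],[0,0,-0.4,-5.5,-4,2,0.6],[0,0,-0.4,-8.2,-6,4,0.6],[0,0,-0.4,-11,-8,6.5,0.6],[0,0,-0.4,-11,-8,8.5,0.6]]]' |sed -n '2p;4p'
python3 -m jog '[[[0,0,0,0,0,0,0.6],[0,0,0,0,0,0,0.6]]]' |sed -n '2p;4p'
python3 go.py 0.4645 -0.1568 0.042 111.2
```

```text
[[0.52317056 0.03324796 0.022     ]] 0.5241328 0.0321341
[[339.3125     150.8125      15.76250076]
 [365.1875     151.1875      15.76250076]
 [358.8125     175.5625      15.76250076]]
tcp_pos: [0.4619, -0.1524, 0.1125]
contact_force: [-0.7, -0.9, -0.5]
tcp_pos: [0.4639, -0.144, 0.1133]
contact_force: [0.2, 0.1, 0.4]
t 8.3 pos [ 0.4639 -0.144   0.1133] turn [-0.09 -0.15  0.46] shift cm [-1.23 -0.41  7.13] F [0.2  0.15 0.45] w 0.593
```

```bash
python3 -m jog '[[[0,0,0.4,-1.23,-0.41,0.5,0.5],[0,0,0.4,-1.23,-0.41,1,0.5],[0,0,0.4,-1.23,-0.41,1,0.5],[0,0,0.4,-1.23,-0.41,1,0.5]]]' |sed -n '2p;4p'
python3 snap.py w4; python3 go.py 0.4645 -0.1568 0.042 111.2
```

```text
tcp_pos: [0.466, -0.1574, 0.1046]
contact_force: [-0.4, -0.1, 0.9]
t 8.68 pos [ 0.466  -0.1573  0.1047] turn [0.03 0.02 0.12] shift cm [ 0.11 -0.13  6.27] F [-0.24 -0.1   0.51] w 0.504
```

View pics/w4.png

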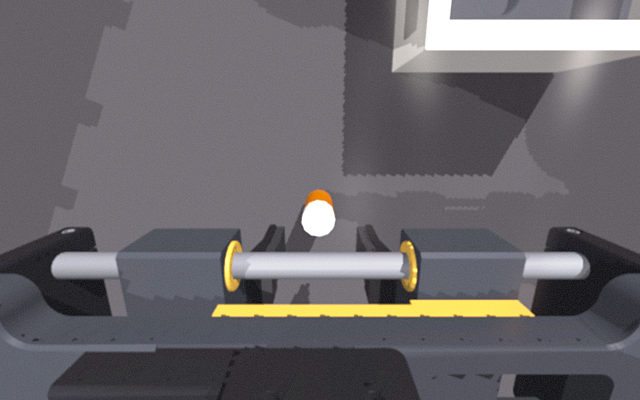

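The cap at (318,217) lies midway between the fingers (about 272 and 372). I'll descend and grip.

```bash
python3 -c "
from h import *;import pickle
c,d=pickle.load(open('w4.pkl','rb'));print(onplane(c,(318,217.5),.05))"
python3 -m jog '[[[0,0,0,0.1,-0.1,1.5,0.5],[0,0,0,0.1,-0.1,3,0.5],[0,0,0,0.1,-0.1,4.5,0.5],[0,0,0,0.1,-0.1,6,0.5],[0,0,0,0.1,-0.1,6.25,0.5]]]' |sed -n '2p;4p'
python3 -m jog '[[[0,0,0,0,0,0,0.5],[0,0,0,0,0,0,0.5]]]' |sed -n '2p;4p'
python3 go.py 0.4645 -0.1568 0.042 111.2
```

```text
[[ 0.46371259 -0.15476801  0.05      ]]
tcp_pos: [0.4629, -0.1563, 0.04]
contact_force: [-1.2, 1.1, 0.3]
tcp_pos: [0.4648, -0.1571, 0.0425]
contact_force: [0.2, -0.3, 0.3]
t 9.27 pos [ 0.4648 -0.1571  0.0425] turn [0.04 0.03 0.09] shift cm [ 0.04 -0.02  0.05] F [ 0.23 -0.34  0.27] w 0.5
```

```bash
python3 -m jog '[[[0,0,0,0,0,0,0],[0,0,0,0,0,0,0],[0,0,0,0,0,0,0],[0,0,0,0,0,0,0],[0,0,0,0,0,0,0]]]' 12 |sed -n '2,6p'
python3 -m jog '[[[0,0,0,0,0,0,0],[0,0,0,0,0,-2,0],[0,0,0,0,0,-5,0],[0,0,0,0,0,-8,0],[0,0,0,0,0,-11,0]]]' |sed -n '2,6p'
python3 -m jog '[[[0,0,0,0,0,0,0],[0,0,0,0,0,0,0]]]' |sed -n '2,6p'
python3 snap.py w5;python3 go.py 0.524 0.0325 0.155 111.2
```

```text
tcp_pos: [0.4646, -0.1575, 0.0423]
ee_rot: [0.565, 0.825, -0.0, 0.0]
contact_force: [-0.6, -0.8, 1.8]
grip_width: 0.265
finger_force: 12.0
tcp_pos: [0.4637, -0.1569, 0.1526]
ee_rot: [0.564, 0.826, -0.0, -0.001]
contact_force: [0.7, -0.3, -0.7]
grip_width: 0.271
finger_force: 12.0
tcp_pos: [0.4653, -0.1577, 0.1534]
ee_rot: [0.565, 0.825, 0.0, 0.002]
contact_force: [-1.2, -0.5, -0.8]
grip_width: 0.273
finger_force: 12.0
t 10.32 pos [ 0.4642 -0.1574  0.1518] turn [0.01 0.04 0.05] shift cm [15.53 12.46 -0.33] F [ 0.5   0.14 -1.54] w 0.269
```

View pics/w5.png

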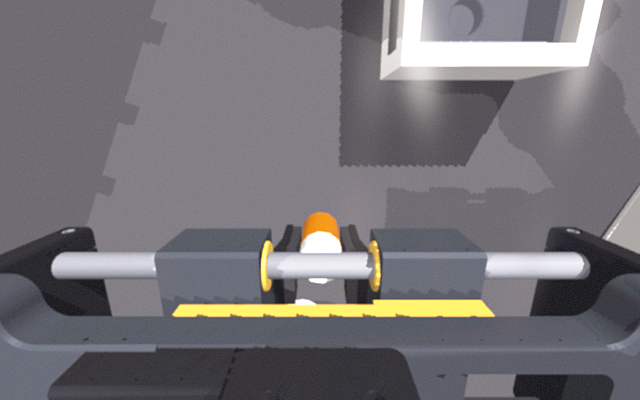

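Vial held upright between the jaws: the base's front edge is at about (320,212), the cap at (320,243), and the socket at (463,17).

Run:
```python
from h import *;import pickle
c,d=pickle.load(open('w5.pkl','rb'));ex=np.array([-.3616,.9323]);ey=np.array([.9323,.3616]);tcp=np.array([.4642,-.1574])
im=cv2.imread('pics/w5.png').astype(int);m=(im[...,2]-im[...,0]>80);m[:,:295]=0;m[:,350:]=0;m[260:]=0
v,u=np.where(m);print(v.min(),u[v<=v.min()+1].mean())
p=onplane(c,(u[v<=v.min()+1].mean(),v.min()-.5),.1518-.0423)[0,:2]-tcp;print('base front x,y mm',p@ex*1e3,p@ey*1e3)
X=cloud(c,d);x=X[m];x=x[np.isfinite(x).all(1)&(x[:,2]>.1)&(x[:,2]<.17)];q=(x[:,:2]-tcp);print(len(x),np.percentile(q@ex*1e3,[50,95]),x[:,2].min(),x[:,2].max())
```

```text
212 320.6818181818182
base front x,y mm 10.442329693433054 1.8149430755238647
667 [ 9.87651679 11.24424281] 0.11112603179776454 0.1461435783602667
```

```bash
python3 -m jog '[[[0,0,0,2,2.7,0,0],[0,0,0,4,5.4,-0.4,0],[0,0,0,6,8,-0.8,0],[0,0,0,8,10.5,-0.8,0],[0,0,0,9.5,12.4,-0.8,0]]]' |sed -n '2p'
python3 -m jog '[[[0,0,0,0,0,0,0],[0,0,0,0,0,0,0],[0,0,0,0,0,0,0]]]' |sed -n '2p;5p'
python3 snap.py w6;python3 go.py 0.5239 0.0325 0.155 111.2
python3 -c "
import cv2;im=cv2.imread('pics/w6.png')[90:290,220:420];im=cv2.convertScaleAbs(im,alpha=1.3);cv2.imwrite('pics/w6c.png',cv2.resize(im,None,fx=3,fy=3,interpolation=2))"
```

```text
tcp_pos: [0.5453, -0.0208, 0.1582]
tcp_pos: [0.5441, -0.0246, 0.1581]
grip_width: 0.269
t 11.03 pos [ 0.5442 -0.0252  0.1584] turn [-0.16 -0.03 -0.03] shift cm [6.11 0.2  0.34] F [-0.28 -0.25 -0.74] w 0.274
```

View pics/w6c.png

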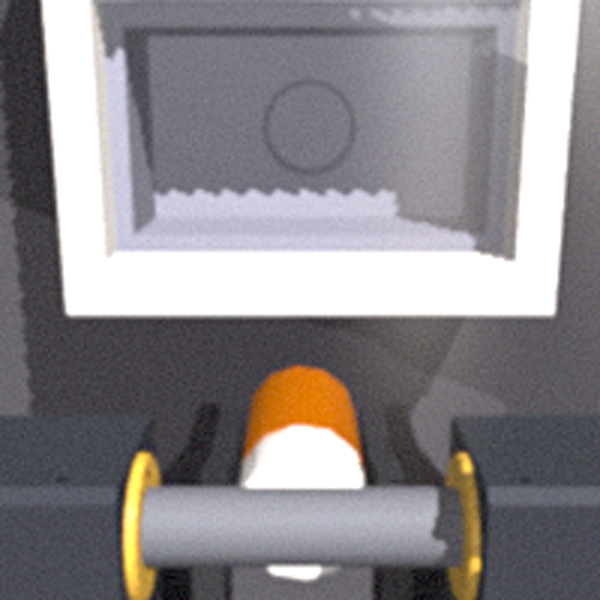

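The ring of the socket is centred at crop (310,126), which is pixel (323.3,132). The vial's base front edge is at crop (302,366), pixel (320.7,212).

Run:
```python
from h import *;import pickle
c,d=pickle.load(open('w6.pkl','rb'));ex=np.array([-.3616,.9323]);ey=np.array([.9323,.3616])
s=onplane(c,(323.2,131.8),.022)[0,:2];v=onplane(c,(320.5,211.5),.1584-.0423)[0,:2]
o=np.array([.5122,.0629]);t=np.array([.5442,-.0252])
print('socket',s,'inc frame',(s-o)@ey*1e3,(s-o)@ex*1e3);print('move x,y mm',(s-v)@ex*1e3+12,(s-v)@ey*1e3,'abs',(s-t)@ex*1e3,(s-t)@ey*1e3,'model',(o-.033*ex-t)@ex*1e3,(o-.033*ex-t)@ey*1e3)
```

```text
socket [0.52472334 0.03304994] inc frame 0.8817306435990391 -32.35765540629205
move x,y mm 60.73550771955687 2.3194324434467917 abs 61.349174593707964 2.9050906435990083 model 60.70888095000002 2.0233599999999377
```

```bash
python3 -m jog '[[[0,0,0,2,0.23,0,0],[0,0,0,4,0.23,0,0],[0,0,0,5.5,0.23,0,0],[0,0,0,6.08,0.23,0,0],[0,0,0,6.08,0.23,0,0]]]' |sed -n '2p'
python3 -m jog '[[[0,0,0,0,0,1.5,0],[0,0,0,0,0,3,0],[0,0,0,0,0,5,0],[0,0,0,0,0,7,0],[0,0,0,0,0,8.4,0]]]' |sed -n '2p'
python3 -m jog '[[[0,0,0,0,0,0,0],[0,0,0,0,0,0,0],[0,0,0,0,0,0,0]]]' |sed -n '2p;4p;5p'
python3 go.py 0.5244 0.0323 0.0493 111.2
```

```text
tcp_pos: [0.5248, 0.0344, 0.1597]
tcp_pos: [0.525, 0.0316, 0.074]
tcp_pos: [0.5263, 0.033, 0.0766]
contact_force: [0.3, 0.0, -0.5]
grip_width: 0.271
t 12.12 pos [0.5263 0.033  0.0766] turn [0.07 0.05 0.  ] shift cm [ 0.01 -0.2   2.73] F [ 0.26  0.01 -0.48] w 0.271
```

```bash
python3 -m jog '[[[0,0,0,0,-0.18,0.4,0],[0,0,0,0,-0.18,0.7,0],[0,0,0,0,-0.18,0.7,0],[0,0,0,0,-0.18,0.7,0]]]' |sed -n '2p;4p'
python3 go.py 0.5244 0.0323 0.0493 111.2
python3 -m jog '[[[0,0,0,0,0,0.2,0],[0,0,0,0,0,0.4,0],[0,0,0,0,0,0.4,0]]]' |sed -n '2p;4p'
python3 go.py 0.5244 0.0323 0.0493 111.2
```

```text
tcp_pos: [0.5238, 0.033, 0.0689]
contact_force: [0.7, -0.0, 0.1]
t 12.45 pos [0.5238 0.033  0.0689] turn [0.01 0.02 0.07] shift cm [-0.09  0.03  1.96] F [ 0.75 -0.04  0.12] w 0.271
tcp_pos: [0.5235, 0.0331, 0.0644]
contact_force: [-1.1, 0.4, -0.4]
t 12.7 pos [0.5235 0.0331 0.0644] turn [-0.03 -0.01  0.07] shift cm [-0.1   0.06  1.51] F [-1.1   0.37 -0.36] w 0.271
```

```bash
python3 -m jog '[[[0,0,0,-0.07,0.04,0,0],[0,0,0,-0.07,0.04,0.15,0],[0,0,0,-0.07,0.04,0.3,0],[0,0,0,-0.07,0.04,0.3,0]]]' |sed -n '2p;4p'
python3 -m jog '[[[0,0,0,0,0,0.15,0],[0,0,0,0,0,0.3,0],[0,0,0,0,0,0.3,0]]]' |sed -n '2p;4p'
python3 go.py 0.5244 0.0323 0.0493 111.2
```

```text
tcp_pos: [0.5242, 0.0325, 0.0614]
contact_force: [-0.5, -0.3, -0.1]
tcp_pos: [0.5241, 0.0326, 0.0584]
contact_force: [0.1, -0.9, -0.3]
t 13.28 pos [0.5241 0.0326 0.0584] turn [-0.03 -0.01  0.07] shift cm [-0.04  0.01  0.91] F [ 0.06 -0.86 -0.27] w 0.272
```

It has entered the bore (base at about 16 mm) with no contact force. I'll keep lowering.

```bash
python3 -m jog '[[[0,0,0,-0.03,0,0.2,0],[0,0,0,-0.03,0,0.4,0],[0,0,0,-0.03,0,0.6,0],[0,0,0,-0.03,0,0.6,0]]]' |sed -n '2p;4p'
python3 -m jog '[[[0,0,0,0,0,0.1,0],[0,0,0,0,0,0.2,0],[0,0,0,0,0,0.2,0],[0,0,0,0,0,0.2,0]]]' |sed -n '2p;4p'
python3 go.py 0.5244 0.0323 0.0493 111.2
```

```text
tcp_pos: [0.5241, 0.0322, 0.0522]
contact_force: [-0.0, 0.4, -0.6]
tcp_pos: [0.5244, 0.0323, 0.0507]
contact_force: [-0.0, 0.8, 0.1]
t 13.95 pos [0.5244 0.0323 0.0507] turn [-0.01  0.    0.07] shift cm [ 0.   -0.    0.14] F [-0.05  0.84  0.07] w 0.271
```

```bash
python3 -m jog '[[[0,0,0,0,0,0.1,0],[0,0,0,0,0,0.1,0],[0,0,0,0,0,0.1,0]]]' |sed -n '2p;4p'
python3 -m jog '[[[0,0,0,0,0,0,0.45],[0,0,0,0,0,0,0.45],[0,0,0,0,0,0,0.45],[0,0,0,0,0,0,0.45],[0,0,0,0,0,0,0.45]]]' |sed -n '2,6p'
python3 -m jog '[[[0,0,0,0,0,-1,0.45],[0,0,0,0,0,-3,0.45],[0,0,0,0,0,-6,0.45],[0,0,0,0,0,-9,0.45],[0,0,0,0,0,-12,0.45]]]' |sed -n '2p;4p'
python3 -m jog '[[[0,0,0,-3,0,0,0],[0,0,0,-6,0,0,0],[0,0,0,-6,0,0,0]]]' |sed -n '2p;4p'
python3 snap.py w7
python3 -c "
import cv2;im=cv2.imread('pics/w7.png')[40:240,220:420];cv2.imwrite('pics/w7c.png',cv2.resize(im,None,fx=3,fy=3,interpolation=2))"
```

```text
tcp_pos: [0.5245, 0.0323, 0.0498]
contact_force: [-0.3, -0.5, -0.2]
tcp_pos: [0.5245, 0.0323, 0.0498]
ee_rot: [0.564, 0.825, -0.0, 0.0]
contact_force: [0.1, 0.1, -0.7]
grip_width: 0.436
finger_force: 0.0
tcp_pos: [0.5242, 0.0326, 0.1717]
contact_force: [0.8, 0.2, -0.4]
tcp_pos: [0.5482, -0.0308, 0.1712]
contact_force: [0.2, -0.3, -0.7]
```

View pics/w7c.png

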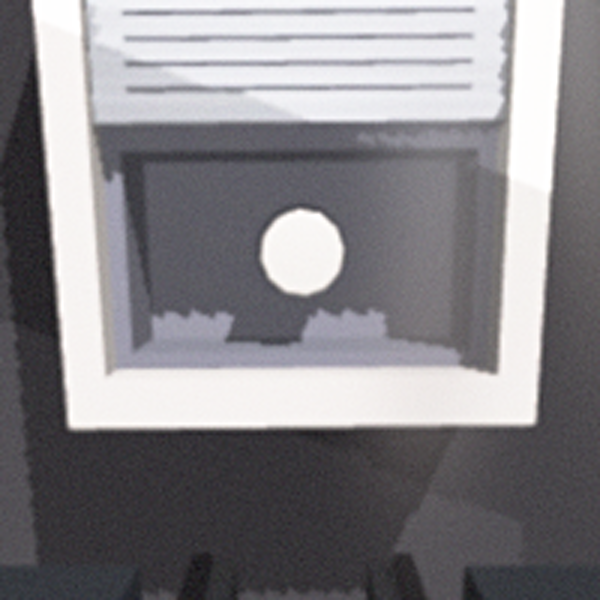

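The vial stands upright in the socket: its cap is round, centred at crop (302,252), with no tilt visible. I'll check the cap height and go back to the plate with the fingers shut.

```bash
python3 -c "
from h import *;import pickle
c,d=pickle.load(open('w7.pkl','rb'));X=cloud(c,d);print('cap',np.median(X[112:136,312:330].reshape(-1,3),0), onplane(c,(320.7,124),.057))"
python3 -m jog '[[[0,0,0,4,0,0,0],[0,0,0,8,0,0,0],[0,0,0,11,0,0,0],[0,0,0,13,0,0,0],[0,0,0,13,0,0,0]]]' |sed -n '2p;4p;5p'
python3 -m jog '[[[0,0,0,0,0,0,0],[0,0,0,0,0,0,0]]]' |sed -n '2p;4p;5p'
python3 go.py 0.5003 0.0937 0.097 111.2
```

```text
cap [0.52494338 0.03299931 0.05585563] [[0.52524378 0.03263168 0.057     ]]
tcp_pos: [0.4966, 0.1041, 0.1704]
contact_force: [1.0, -0.3, -0.0]
grip_width: 0.012
tcp_pos: [0.4991, 0.0971, 0.1699]
contact_force: [-0.5, -0.6, -0.1]
grip_width: 0.009
t 15.92 pos [0.4991 0.0971 0.1699] turn [-0.    0.04  0.07] shift cm [-0.35 -0.02  7.29] F [-0.45 -0.62 -0.14] w 0.009
```

```bash
python3 -m jog '[[[0,0,0,-0.2,0,2,0],[0,0,0,-0.35,0,4,0],[0,0,0,-0.35,0,6,0],[0,0,0,-0.35,0,7,0],[0,0,0,-0.35,0,7,0]]]' |sed -n '2p;4p;5p'
python3 -m jog '[[[0,0,0,0,0,0,0],[0,0,0,0,0,0.1,0],[0,0,0,0,0,0.2,0],[0,0,0,0,0,0.2,0]]]' |sed -n '2p;4p'
python3 go.py 0.5003 0.0937 0.093 111.2
```

```text
tcp_pos: [0.4989, 0.0928, 0.0974]
contact_force: [1.3, -0.4, -0.0]
grip_width: 0.006
tcp_pos: [0.501, 0.0943, 0.0986]
contact_force: [1.5, 0.4, 0.4]
t 16.67 pos [0.501  0.0943 0.0986] turn [0.08 0.04 0.06] shift cm [-0.03 -0.09  0.56] F [1.52 0.42 0.37] w 0.005
```

```bash
python3 -m jog '[[[0,0,0,0,-0.08,0.2,0],[0,0,0,0,-0.08,0.4,0],[0,0,0,0,-0.08,0.4,0],[0,0,0,0,-0.08,0.4,0]]]' |sed -n '2p;4p'
python3 -m jog '[[[0,0,0,0,0,0.1,0],[0,0,0,0,0,0.1,0],[0,0,0,0,0,0.1,0],[0,0,0,0,0,0.1,0]]]' |sed -n '2p;4p'
python3 -m jog '[[[0,0,0,0,0,0.1,0],[0,0,0,0,0,0.1,0],[0,0,0,0,0,0.1,0],[0,0,0,0,0,0.1,0]]]' |sed -n '2p;4p'
```

```text
tcp_pos: [0.4995, 0.094, 0.0937]
contact_force: [0.4, -0.2, 0.8]
tcp_pos: [0.4997, 0.094, 0.0929]
contact_force: [0.6, 0.2, 1.8]
tcp_pos: [0.4998, 0.094, 0.0921]
contact_force: [-1.7, 0.7, 4.0]
```

```bash
python3 -m jog '[[[0,0,0,0,0,0.1,0],[0,0,0,0,0,0.1,0],[0,0,0,0,0,0.1,0],[0,0,0,0,0,0.1,0]]]' |sed -n '2p;4p'
python3 -m jog '[[[0,0,0,0,-0.03,0.07,0],[0,0,0,0,-0.03,0.07,0],[0,0,0,0,-0.03,0.07,0],[0,0,0,0,-0.03,0.07,0]]]' |sed -n '2p;4p'
```

```text
tcp_pos: [0.4998, 0.0941, 0.0915]
contact_force: [-2.5, 0.1, 7.7]
tcp_pos: [0.4998, 0.094, 0.0911]
contact_force: [-3.1, -0.7, 9.6]
```

```bash
python3 -m jog '[[[0,0,0,0,-0.02,0.05,0],[0,0,0,-0.2,-0.02,0.05,0],[0,0,0,-0.4,-0.02,0.05,0],[0,0,0,-0.6,-0.02,0.05,0]]]' |sed -n '2p;4p'
python3 -m jog '[[[0,0,0,-0.2,0,0,0],[0,0,0,-0.4,0,0,0],[0,0,0,-0.6,0,0,0],[0,0,0,-0.8,0,0,0]]]' |sed -n '2p;4p'
```

```text
tcp_pos: [0.5013, 0.0903, 0.0908]
contact_force: [-4.0, 3.1, 12.6]
tcp_pos: [0.5042, 0.0829, 0.0908]
contact_force: [-4.0, 3.5, 12.5]
```

```bash
python3 -m jog '[[[0,0,0,-0.25,-0.02,0,0],[0,0,0,-0.5,-0.04,0,0],[0,0,0,-0.75,-0.05,0,0],[0,0,0,-1,-0.05,0,0]]]' |sed -n '2p;4p'
python3 -m jog '[[[0,0,0,-0.25,0,0,0],[0,0,0,-0.5,0,0,0],[0,0,0,-0.75,0,0,0],[0,0,0,-1,0,0,0]]]' |sed -n '2p;4p'
python3 -c "
import numpy as np,cv2
from h import *
c=env.get_calibration('side');im,d=env.get_image('side');X=cloud(c,d);o=np.array([.5122,.0629]);a=np.radians(21.2);q=X[...,:2]-o
lx=q@[np.cos(a),np.sin(a)]*1e3;ly=q@[-np.sin(a),np.cos(a)]*1e3;z=X[...,2]*1e3
for y in range(10,67,4):
  m=(lx>-50)&(lx<-15)&(abs(ly-y)<2)&(z<90)&(z>0);print(y,np.median(z[m]).round(1),end='; ')"
```

```text
tcp_pos: [0.5077, 0.0735, 0.0909]
contact_force: [-3.3, 4.0, 11.5]
tcp_pos: [0.5114, 0.0642, 0.091]
contact_force: [-4.7, 3.6, 12.7]
10 68.6; 14 68.4; 18 68.4; 22 68.3; 26 68.3; 30 63.4; 34 64.6; 38 58.7; 42 58.9; 46 58.7; 50 58.7; 54 59.1; 58 nan; 62 nan; 66 74.5;
  return _methods._mean(a, axis=axis, dtype=dtype,
  ret = ret.dtype.type(ret / rcount)
```

The plate's far edge has moved from y≈65 to about 33 mm, as far as the finger has, so it is following.

```bash
python3 -m jog '[[[0,0,0,-0.25,-0.03,-0.01,0],[0,0,0,-0.5,-0.06,-0.01,0],[0,0,0,-0.75,-0.08,-0.01,0],[0,0,0,-1,-0.08,-0.01,0]]]' |sed -n '2p;4p'
python3 -m jog '[[[0,0,0,-0.25,0,-0.01,0],[0,0,0,-0.5,0,-0.01,0],[0,0,0,-0.75,0,-0.01,0],[0,0,0,-1,0,-0.01,0]]]' |sed -n '2p;4p'
```

```text
tcp_pos: [0.515, 0.0548, 0.0912]
contact_force: [-1.0, 4.3, 10.1]
tcp_pos: [0.5186, 0.0455, 0.0913]
contact_force: [-2.8, 5.4, 10.5]
```

```bash
python3 -m jog '[[[0,0,0,-0.2,0,0.01,0],[0,0,0,-0.4,0,0.01,0],[0,0,0,-0.6,0,0.01,0],[0,0,0,-0.8,0,0.01,0]]]' |sed -n '2p;4p'
python3 -m jog '[[[0,0,0,-0.15,0,0,0],[0,0,0,-0.3,0,0,0],[0,0,0,-0.4,0,0,0]]]' |sed -n '2p;4p'
```

```text
tcp_pos: [0.5215, 0.038, 0.0912]
contact_force: [-2.6, 4.6, 10.9]
tcp_pos: [0.523, 0.0342, 0.0913]
contact_force: [-2.7, 4.2, 11.1]
```

```bash
python3 -m jog '[[[0,0,0,-0.1,0,0,0],[0,0,0,-0.2,0,0,0],[0,0,0,-0.3,0,0,0]]]' |sed -n '2p;4p'
python3 -m jog '[[[0,0,0,-0.1,0,0,0],[0,0,0,-0.2,0,0,0],[0,0,0,-0.2,0,0,0]]]' |sed -n '2p;4p'
```

```text
tcp_pos: [0.5238, 0.0322, 0.0912]
contact_force: [-3.7, 6.4, 11.6]
tcp_pos: [0.5243, 0.031, 0.0912]
contact_force: [-3.1, 6.2, 12.2]
```

Lateral force rose, so the plate is at its stop. I'll lift clear and check.

```bash
python3 -m jog '[[[0,0,0,0,0,-1,0],[0,0,0,0,0,-4,0],[0,0,0,0,0,-8,0],[0,0,0,-4,0,-10,0],[0,0,0,-8,0,-10,0]]]' |sed -n '2p;4p'
python3 -m jog '[[[0,0,0,0,0,0,0],[0,0,0,0,0,0,0],[0,0,0,0,0,0,0],[0,0,0,0,0,0,0]]]' |sed -n '1,4p'
python3 snap.py w8
python3 - <<'E'
from h import *;import pickle
c,d=pickle.load(open('w8.pkl','rb'));o=np.array([.5122,.0629]);a=np.radians(21.2)
for n in('wrist','side','top'):
    if n!='wrist': c=env.get_calibration(n);d=env.get_image(n)[1]
    X=cloud(c,d);q=X[...,:2]-o;lx=q@[np.cos(a),np.sin(a)]*1e3;ly=q@[-np.sin(a),np.cos(a)]*1e3;z=X[...,2]*1e3
    print(n)
    for y in list(range(-70,-50,2))+list(range(-12,13,2)):
        m=(abs(lx)<45)&(abs(ly-y)<1)&(z<90)&(z>0);print(y,np.median(z[m]).round(1) if m.any() else None,end='; ')
E
```

```text
tcp_pos: [0.5551, -0.0442, 0.1953]
contact_force: [1.1, -0.3, 0.2]
time: 22.22
tcp_pos: [0.5516, -0.0452, 0.189]
ee_rot: [0.564, 0.826, -0.0, -0.001]
contact_force: [0.4, 0.5, 0.3]
wrist
-70 74.1; -68 74.0; -66 73.3; -64 69.7; -62 69.8; -60 69.8; -58 69.9; -56 70.0; -54 69.8; -52 69.9; -12 69.6; -10 69.8; -8 69.9; -6 69.6; -4 69.7; -2 69.5; 0 None; 2 58.0; 4 57.8; 6 58.0; 8 57.8; 10 58.1; 12 57.8; side
-70 74.9; -68 74.8; -66 72.7; -64 70.7; -62 70.7; -60 70.5; -58 70.4; -56 70.8; -54 70.6; -52 70.7; -12 70.4; -10 70.6; -8 70.5; -6 70.1; -4 69.8; -2 66.8; 0 67.5; 2 58.7; 4 58.8; 6 58.8; 8 58.5; 10 58.6; 12 58.7; top
-70 None; -68 None; -66 None; -64 None; -62 None; -60 None; -58 None; -56 None; -54 None; -52 None; -12 None; -10 None; -8 None; -6 None; -4 None; -2 None; 0 None; 2 None; 4 None; 6 None; 8 None; 10 None; 12 None;
```

```bash
python3 -c "
from bench import env;print(env.hand_in())"
```

```text
the job is handed in; nothing more can be done
None
```

The job is handed in: the vial stands seated in the socket, the shutter measures fully shut over it, and the dropper and tub were not handled; the verdict was not reported back.

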